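# Lock a block in its cradle with the sprung hold-down bar

### The arm

A 6-joint arm with a two-finger parallel gripper is mounted at the origin on a cart in front of the work surface, level with it; the furniture and walls round the work are solid. World frame = base frame: x ahead of the robot, y to its left, z up, the work surface at z = 0. Lengths are in mm, angles in rad, forces in N, time in s.
With the tool pointing down it reaches from about 275 to 750 mm from the base axis. Payload 10.2 kg.
Tool frame: the origin (TCP) lies between the finger pads; the fingertips stand ctrl.tips_ahead ahead of it and the grasp point (between the pads) lies 8 mm behind it (ctrl.tips_ahead is the distance from the TCP to the fingertips, in mm); z points along the fingers, y is the direction in which the jaws open and shut (so a half turn about z gives the same grasp; the last joint's range is limited). The gripper opens to 85 mm and grips with 20 to 120 N. Pads are 22 mm wide; open, the fingers measure 114 mm over their backs; the gripper's body (76 mm by 85 mm) begins 54 mm behind the grasp point. The pads swing forward as they close: fully open they stand 13 mm farther back than shut.
Start: joints at [0.966, 0.313, 1.498, -0, 1.331, -0.223], TCP at [195.623, 487.199, 242.294] pointing down, gripper open.
Joint ranges: [-2.94, 2.94], [-0.97, 2.17], [0.19, 2.56], [-1.23, 4.37], [0.02, 3.11], [-2.88, 2.88]. Speed limits (rad/s): [2.39, 2.39, 3.01, 3.14, 3.14, 3.14].

### API

Orientations are given as a unit quaternion [w, x, y, z].
In Python, from rig import ctrl gives the robot as it stands. The module is installed in compiled form; this text tells all that it offers.
- The arm moves only by the tool move_arm, never from a script. Its argument "motion" is a list of rows, each an object with "offset": the shift along the tool's x, y, z in m, a list of three; "angular": the turn, a rotation vector about the tool's x, y, z in degrees, a list of three; "jaw": the finger opening in m, from 0 to 0.0854. In form: [{"offset": [tx, ty, tz], "angular": [ax, ay, az], "jaw": jaw}, ...]. A call has 1 to 5 rows; each row is the pose to reach, as a shift and turn from the pose commanded when the call began, along the tool's axes at that moment; what a row does not reach only later rows make up. A row lasts 1/8 s, in which the tool goes at most 62.5 mm and 10.7 degrees, less where a joint would pass 70% of its speed; a pose out of reach is approached as far as the arm can. A call with a gripper value outside its range is refused whole. The fingers move at their own pace and stop on an object; "squeeze" is the grip in N (left out, the last holds). Time passes only in rows, so rows that repeat a pose let the fingers close. It gives the time, the measured TCP pose, the force and the opening at its end, in the units of the state.
- ctrl.sense(): the state, without advancing time (a new reading comes with each control period).
- ctrl.capture(name): name is "scene" or "top"; returns a dict with "img" (384x512x3 uint8, red, green, blue), "intrinsics" (3x3 intrinsics, pixels), "rvec" (rotation vector, rad) and "tvec" (3), from world to camera coordinates, as OpenCV has them. Camera axes: x right, y down, z forward; pixel columns grow to the right and rows downward; lengths in mm; the calibration is good to about 2 mm. A picture is of the moment at which its call begins. There is no depth.
- ctrl.finish_job(): hands the job in, once; it reports no verdict.
The state is a dict: "time_s": time; "joints": joint angles; "dq": joint speeds; "tau": joint torques, N m; "eef_pos": TCP position; "ee_rot": TCP orientation; "force": force on the tool from outside, world axes, zero at the start; "wrist_torque": the same for the moment, N m; "grip_width": opening from 0.0 (shut) to 1.0 (fully open).
Only numpy, scipy, OpenCV 4.12 (cv2) and the standard library are available. Lean on these libraries where they do the work, as an engineer would, in place of code of your own. Each camera call takes 0.05 s, during which the arm holds its last target. There are 200 camera calls.

### The job

Lock the block into the blue cradle with the longer, orange-tabbed spring bar: pinch its two tabs together, lower it across the block between the cradle's two cheeks, and let go so that its pins spring out into the recess in each cheek and the bar sits flat on the block. The shorter green-tabbed bar belongs to another cradle and does not fit.

Things in the scene. Friction and masses are not known exactly. Their poses are not given: they have to be found in the camera images.
- spring_bar: Longer spring bar, standing upright: aluminium body 68 (own y) x 30 x 18 mm, an 8 mm steel pin at each end, axis 10 mm above the underside, two upright orange tabs. Tip to tip 100 mm with pins out, 70 mm squeezed. Origin: centre of underside; y along the pins, z up; 0.14 kg. Hold it by the tabs with fingertips 30 mm or more above its underside, to stay clear of the cradle's cheeks.
- spring_bar_left (a joint): How far the pin and tab at the bar's +y end are pushed in, m: 0 out, 0.015 in (hard stop). A spring pushes out with 4 N (out) to 10 N (in). The tab moves with its pin; it is 26 mm wide (x), 5 mm thick (y), 22 to 70 mm above the underside. The two tabs' outer faces are 66 mm apart with both pins out, 36 mm with both in.
- spring_bar_right (a joint): The same for the pin and tab at the bar's -y end.
- cradle: Blue fixed cradle; origin: centre of underside, z up. A gold-tan block 211 mm (along x) x 44 mm is fixed in it, its flat top at z 50 mm. Two cheeks at +y and -y, 52 mm wide, tops at z 77, inner faces 84 mm apart, each with a dark recess 26 mm wide, 7 mm deep, from z 52 to 70. Bar in place: centred on the block, its y along the cradle's y (either way), pins at z 60.

How it is judged:
By the outcome, as a careful person would: the job done as asked, in the order asked, and still so for the second after the job is handed in, with the robot touching nothing.
It also fails if it takes over 35 s, if anything falls off the work surface, if the arm or the gripper's body presses on something with over 40 N, if the wrist force passes 120 N, or if a joint passes its speed limit or range.

## Working session

There is one attempt and no reset: what is moved stays moved. The work goes in short steps, Python scripts to look and compute and a tool call to move; the robot and the scene stay as the last step left them, time stands still between calls to the robot, and variables do not carry over. Pictures are saved under pics/ and viewed, about 8 in all and at most 12, crops included, and the job is handed in when it is done.

Besides the shell and the picture viewer there is one more tool, called after ">>>" by a JSON object that holds its "op" and its "data". move_arm: Moves the arm, as the interface text tells. Its arguments: {"type":"object","properties":{"motion":{"type":"array","items":{"type":"object","properties":{"offset":{"type":"array","items":{"type":"number"}},"angular":{"type":"array","items":{"type":"number"}},"jaw":{"type":"number"}}}},"squeeze":{"type":"number"}},"required":["motion"]}

```bash
mkdir -p pics
python3 - <<'E'
from rig import ctrl
import cv2,pickle
s=ctrl.sense();print(s, ctrl.tips_ahead)
for n in("scene","top"):
    c=ctrl.capture(n);pickle.dump(c,open(f"{n}0.pkl","wb"));cv2.imwrite(f"pics/{n}0.png",c["img"][:,:,::-1])
    print(n,c["intrinsics"],c["rvec"],c["tvec"])
E
```

```text
{'time_s': 0.0, 'joints': array([ 9.65598099e-01,  3.13482431e-01,  1.49847185e+00,  9.12758085e-06,
        1.33103076e+00, -2.23395235e-01]), 'dq': array([ 8.44899424e-04,  5.17462859e-05,  1.72306829e-03,  8.45489482e-04,
       -3.03118498e-04, -1.00677288e-03]), 'tau': array([-3.50692553e-04, -4.12267900e+01, -2.59740347e+01, -1.77770071e-04,
        4.19085860e-03, -1.85671365e-05]), 'eef_pos': array([195.46635032, 486.9737767 , 241.705397  ]), 'ee_rot': array([-2.84308315e-04,  1.89745113e-01,  9.81833136e-01, -6.35512674e-04]), 'force': array([ 0.74064895, -0.47993525, -0.34304634]), 'wrist_torque': array([ 0.04881954,  0.01620787, -0.00502974]), 'grip_width': 0.9988134034094104} 11.0
scene [[392.74484775   0.         253.27046276]
 [  0.         392.74484775 195.91729004]
 [  0.           0.           1.        ]] [ 2.11363267 -0.69465805  0.37392647] [-429.89951703  193.41904427  651.50984411]
top [[422.01951695   0.         263.36914106]
 [  0.         422.01951695 197.12475734]
 [  0.           0.           1.        ]] [ 2.18539387 -2.16374958  0.10587934] [-52.75154051 534.50524023 935.96472904]
```

View pics/top0.png

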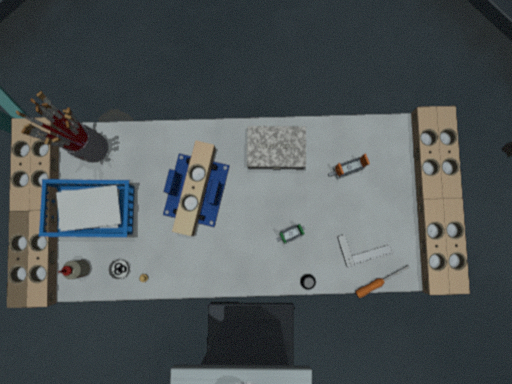

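View pics/scene0.png

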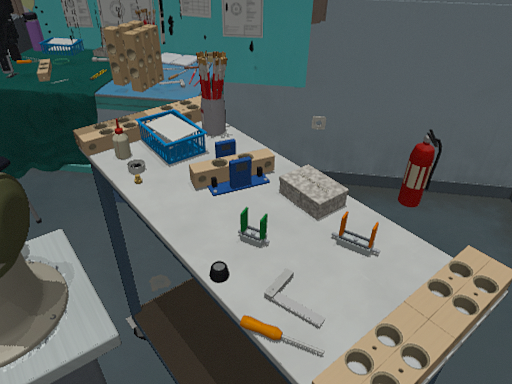

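Top view: the orange bar is near (350,166), the cradle near (197,189) and the green bar at (290,233). In the scene view, the orange bar is near (355,238). Next I'll enlarge crops.

```bash
cat > h.py <<'E'
import numpy as np,cv2,pickle
def proj(c,P):
    return cv2.projectPoints(np.float64(P).reshape(-1,1,3),np.float64(c["rvec"]),np.float64(c["tvec"]),np.float64(c["intrinsics"]),None)[0].reshape(-1,2)
def ray(c,uv,z):
    R=cv2.Rodrigues(np.float64(c["rvec"]))[0];t=np.float64(c["tvec"]);C=-R.T@t
    d=R.T@np.linalg.inv(c["intrinsics"])@np.array([*uv,1.]);return C+d*(z-C[2])/d[2]
def crop(c,x,y,w,h,k):
    return cv2.resize(np.ascontiguousarray(c["img"][y:y+h,x:x+w,::-1]),None,fx=k,fy=k,interpolation=cv2.INTER_CUBIC)
E
python3 - <<'E'
from h import *
c=pickle.load(open("top0.pkl","rb"));s=pickle.load(open("scene0.pkl","rb"))
a=crop(c,320,140,60,50,8)[:400,:400];a=crop(c,325,142,50,50,8);b=crop(c,155,135,80,110,5)[:400]
b=crop(c,155,140,80,100,5)
d=crop(s,325,205,60,55,7)
im=np.zeros((500,800,3),np.uint8);im[:400,:400]=a;im[:500,400:800]=b
cv2.imwrite("pics/c1.png",im)
print(proj(c,[[0,0,0],[195,487,240]]),ray(c,(350,166),18),ray(c,(197,189),60),proj(s,[[195,487,240]]))
e=np.zeros((600,800,3),np.uint8);e[:385,:420]=d;f=crop(s,185,130,94,70,4);e[:280,424:800]=f;cv2.imwrite("pics/c2.png",e)
E
```

```text
[[239.58386481 438.12918442]
 [-53.96485237 382.04055938]] [ 610.02619739 -247.10011654   18.        ] [548.18267583  98.70328144  60.        ] [[13.0537834 67.5715044]]
```

View pics/c1.png

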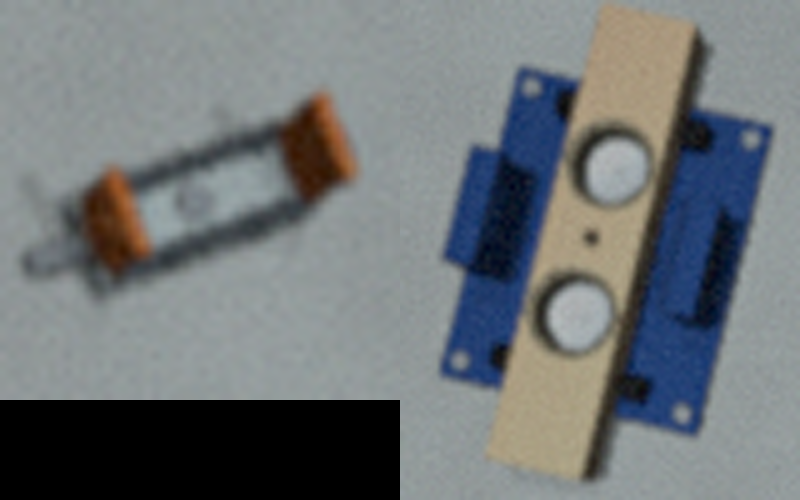

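View pics/c2.png

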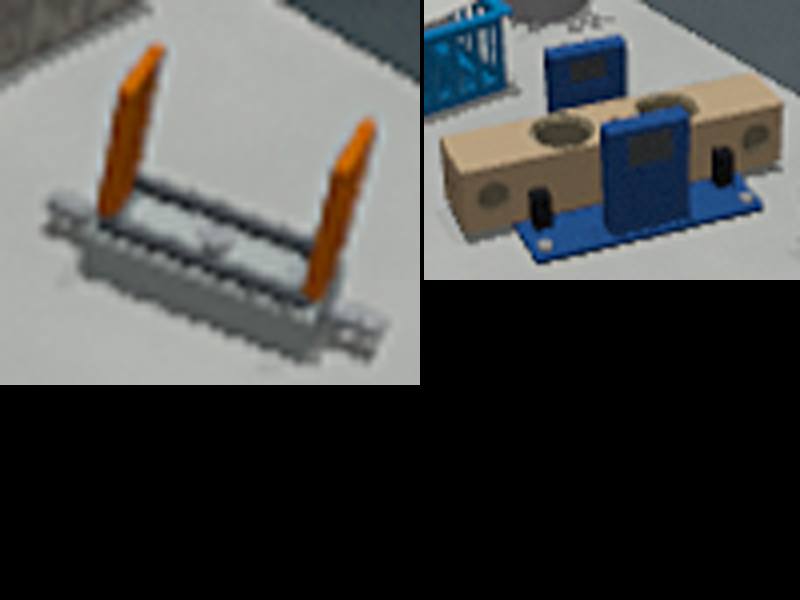

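Crop 1 shows the tab tops of the orange bar at about (128,212) and (340,136), and block corners at (610,5), (700,25), (580,478) and (488,455). Crop 2 shows tab tops at about (143,66) and (357,146), with pin ends at (55,205) and (380,335).

```bash
cat >> h.py <<'E'
from scipy.optimize import least_squares
def fit(obs,x0):
    # obs: (cam, model pt, uv)
    def f(p,):
        r=[]
        for c,m,uv in obs:
            a=p[2];P=[p[0]+m[0]*np.cos(a)-m[1]*np.sin(a),p[1]+m[0]*np.sin(a)+m[1]*np.cos(a),m[2]]
            r+=list(proj(c,P)[0]-uv)
        return np.array(r)
    s=least_squares(f,x0,loss="soft_l1");print(s.x.round(3),np.degrees(s.x[2]).round(1));print(f(s.x).reshape(-1,2).round(1).tolist());return s.x
E
python3 - <<'E'
from h import *
c=pickle.load(open("top0.pkl","rb"));s=pickle.load(open("scene0.pkl","rb"))
m=lambda x,y,k,x0,y0:((x+.5)/k-.5+x0,(y+.5)/k-.5+y0)
T=lambda x,y:m(x,y,8,325,142); S=lambda x,y:m(x,y,7,325,205)
K=lambda x,y:m(x-400,y,5,155,140); L=lambda x,y:m(x-424,y,4,185,130)
# bar +y is towards image-left in top (world +y)
fit([(c,(0,30.5,70),T(128,212)),(c,(0,-30.5,70),T(340,136)),(c,(0,50,10),T(25,262)),
     (s,(0,30.5,70),S(143,66)),(s,(0,-30.5,70),S(357,146)),(s,(0,50,14),S(55,195)),(s,(0,-50,14),S(385,325)),(s,(-15,34,0),S(85,275)),(s,(-15,-34,0),S(310,362))],[610,-247,.3])
# block corners z50: x away from robot = image up
fit([(c,(105.5,22,50),K(610,5)),(c,(105.5,-22,50),K(700,25)),(c,(-105.5,-22,50),K(580,478)),(c,(-105.5,22,50),K(488,455))],[548,98,-.2])
fit([(c,(26,58,77),K(473,148)),(c,(-26,58,77),K(445,262)),(s,(-26,-42,77),L(600,125)),(s,(26,-42,77),L(688,110)),
 (s,(-105.5,22,50),L(441,140)),(s,(-105.5,-22,50),L(458,180)),(s,(105.5,-22,50),L(783,105)),(s,(105.5,22,50),L(752,74))],[548,98,-.2])
E
```

```text
[ 6.08613e+02 -2.44784e+02  3.59000e-01] 20.6
[[0.3, -0.7], [-0.2, -0.6], [0.6, 0.1], [0.2, 0.0], [0.2, -0.2], [-0.3, -0.4], [0.3, -0.1], [-1.2, 0.3], [-0.9, 1.1]]
[ 5.53195e+02  1.07854e+02 -2.36000e-01] -13.5
[[-0.3, -1.0], [0.6, -0.3], [0.3, 0.7], [-0.6, 0.4]]
[ 5.51885e+02  1.06009e+02 -2.09000e-01] -11.9
[[-0.0, -0.2], [-0.1, 0.3], [0.2, 0.4], [-1.3, -0.4], [-0.7, 0.5], [0.8, -0.3], [0.5, 0.1], [0.4, -0.1]]
```

>>> {"op": "move_arm", "data": {"motion": [{"offset": [-0.656,-0.525,0.06],"angular": [0,0,-42.5],"jaw": 0.0854},{"offset": [-0.656,-0.525,0.06],"angular": [0,0,-42.5],"jaw": 0.0854},{"offset": [-0.656,-0.525,0.06],"angular": [0,0,-42.5],"jaw": 0.0854},{"offset": [-0.656,-0.525,0.06],"angular": [0,0,-42.5],"jaw": 0.0854},{"offset": [-0.656,-0.525,0.06],"angular": [0,0,-42.5],"jaw": 0.0854}], "squeeze": 60}}

```text
time_s: 0.72
eef_pos: [333.7, 245.9, 222.7]
ee_rot: [0.0, -0.181, 0.983, 0.0]
force: [0.7, 0.5, 0.3]
grip_width: 1.001
```

```bash
cat > to.py <<'E'
import sys,numpy as np
from scipy.spatial.transform import Rotation as R
from rig import ctrl
def goto(x,y,z,yaw): # yaw: world angle deg of tool y axis, tool pointing down
    s=ctrl.sense();q=s["ee_rot"];A=R.from_quat([q[1],q[2],q[3],q[0]])
    a=np.radians(yaw);Y=np.array([np.cos(a),np.sin(a),0]);Z=np.array([0,0,-1.])
    B=R.from_matrix(np.c_[np.cross(Y,Z),Y,Z])
    print("off m",(A.inv().apply(np.array([x,y,z])-s["eef_pos"])/1000).round(4),"ang",(A.inv()*B).as_rotvec(degrees=True).round(2))
    print("t",round(s["time_s"],2),"pos",s["eef_pos"].round(1),"F",s["force"].round(1),"w",round(s["grip_width"],3),"j",s["joints"].round(2),"tips",ctrl.tips_ahead)
goto(*map(float,sys.argv[1:]))
E
python3 to.py 608.6 -244.8 180 110.6
```

```text
off m [-0.0816 -0.5565  0.0427] ang [0.01 0.01 0.31]
t 0.72 pos [333.7 245.9 222.7] F [0.7 0.5 0.3] w 1.001 j [ 0.35  0.08  1.83  0.    1.22 -1.59] tips 11.0
```

>>> {"op": "move_arm", "data": {"motion": [{"offset": [-0.08,-0.55,0.043],"angular": [0,0,0],"jaw": 0.0854},{"offset": [-0.08,-0.55,0.043],"angular": [0,0,0],"jaw": 0.0854},{"offset": [-0.08,-0.55,0.043],"angular": [0,0,0],"jaw": 0.0854},{"offset": [-0.08,-0.55,0.043],"angular": [0,0,0],"jaw": 0.0854},{"offset": [-0.08,-0.55,0.043],"angular": [0,0,0],"jaw": 0.0854}]}}

```text
time_s: 1.35
eef_pos: [484.5, -27.5, 198.5]
ee_rot: [-0.0, -0.179, 0.984, 0.0]
force: [0.8, 0.8, 0.3]
grip_width: 1.003
```

```bash
python3 to.py 608.6 -244.8 150 110.6
```

```text
off m [-0.0397 -0.2471  0.0484] ang [ 0.01 -0.    0.  ]
t 1.35 pos [484.5 -27.5 198.5] F [0.8 0.8 0.3] w 1.003 j [-0.3   0.27  1.68  0.    1.2  -2.23] tips 11.0
```

>>> {"op": "move_arm", "data": {"motion": [{"offset": [-0.04,-0.247,0.048],"angular": [0,0,0],"jaw": 0.0854},{"offset": [-0.04,-0.247,0.048],"angular": [0,0,0],"jaw": 0.0854},{"offset": [-0.04,-0.247,0.048],"angular": [0,0,0],"jaw": 0.0854},{"offset": [-0.04,-0.247,0.048],"angular": [0,0,0],"jaw": 0.0854},{"offset": [-0.04,-0.247,0.048],"angular": [0,0,0],"jaw": 0.0854}]}}

```text
time_s: 1.98
eef_pos: [608.3, -245.5, 147.8]
ee_rot: [-0.001, -0.177, 0.984, 0.001]
force: [-0.8, 0.9, -0.1]
grip_width: 0.999
```

```bash
python3 to.py 608.6 -244.8 110 110.6
python3 - <<'E'
from h import *
from rig import ctrl
e=np.zeros((500,800,3),np.uint8)
s=ctrl.capture("scene");c=ctrl.capture("top");pickle.dump((s,c),open("v1.pkl","wb"))
e[:500,:500]=crop(s,310,165,100,100,5);e[:300,500:800]=crop(c,325,142,50,50,6);cv2.imwrite("pics/v1.png",e)
E
```

```text
off m [-0.0006  0.0004  0.0378] ang [ 0.14 -0.13 -0.16]
t 1.98 pos [ 608.3 -245.5  147.8] F [-0.8  0.9 -0.1] w 0.999 j [-0.56  0.68  1.18 -0.    1.29 -2.49] tips 11.0
```

View pics/v1.png

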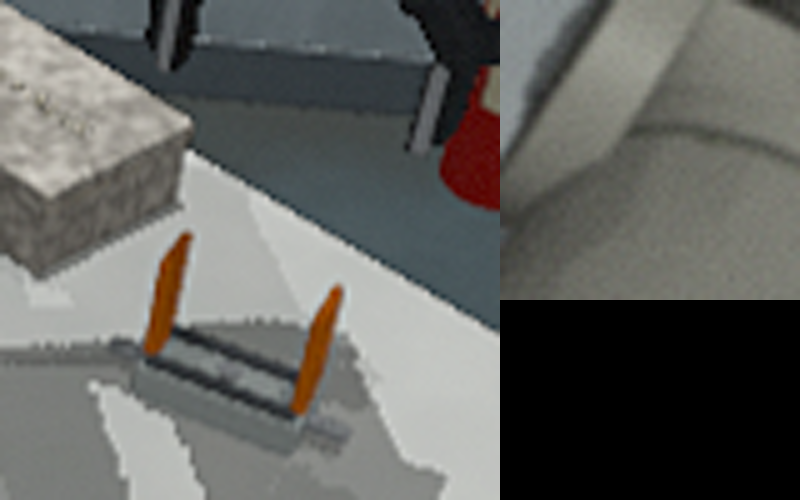

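The gripper is above the bar, with fingertips at crop (175,66) and (420,150) straddling the tab tops at (187,235) and (338,288). I'll check this against the projection.

Run:
```python
from h import *
s,c=pickle.load(open("v1.pkl","rb"))
def w(P): 
    q=(proj(s,P)-[310,165]+.5)*5-.5; return q.round(0).tolist()
a=np.radians(20.6);Y=np.array([-np.sin(a),np.cos(a),0]);X=np.array([np.cos(a),np.sin(a),0])
B=np.array([608.3,-245.5,0])
print(w([B+Y*42.7+[0,0,148],B-Y*42.7+[0,0,148]]), w([B+Y*30.5+[0,0,70],B-Y*30.5+[0,0,70]]))
print(w([B+Y*30.5+X*13+[0,0,70],B+Y*30.5-X*13+[0,0,70]]))
```

```text
[[180.0, 72.0], [410.0, 147.0]] [[179.0, 248.0], [332.0, 305.0]]
[[191.0, 231.0], [166.0, 266.0]]
```

>>> {"op": "move_arm", "data": {"motion": [{"offset": [-0.001,0.0,0.02],"angular": [0,0,0],"jaw": 0.0854},{"offset": [-0.001,0.0,0.038],"angular": [0,0,0],"jaw": 0.0854}]}}

```text
time_s: 2.33
eef_pos: [609.2, -240.9, 112.8]
ee_rot: [0.0, -0.18, 0.984, -0.0]
force: [0.5, 0.7, -1.0]
grip_width: 0.998
```

```bash
python3 to.py 608.5 -245 46 110.6
```

```text
off m [ 0.0021 -0.0036  0.0668] ang [-0.02  0.02  0.1 ]
t 2.33 pos [ 609.2 -240.9  112.8] F [ 0.5  0.7 -1. ] w 0.998 j [-0.56  0.71  1.22  0.    1.21 -2.49] tips 11.0
```

>>> {"op": "move_arm", "data": {"motion": [{"offset": [0.002,-0.0035,0.01],"angular": [0,0,0],"jaw": 0.0854},{"offset": [0.002,-0.0035,0.02],"angular": [0,0,0],"jaw": 0.0854},{"offset": [0.002,-0.0035,0.02],"angular": [0,0,0],"jaw": 0.0854}]}}

```text
time_s: 2.7
eef_pos: [608.4, -246.0, 92.2]
ee_rot: [-0.0, -0.179, 0.984, 0.0]
force: [-1.1, 0.4, 0.3]
grip_width: 0.999
```

```bash
python3 to.py 608.5 -245 46 110.6
```

```text
off m [-0.0005  0.0009  0.0462] ang [ 0.05 -0.04  0.02]
t 2.7 pos [ 608.4 -246.    92.2] F [-1.1  0.4  0.3] w 0.999 j [-0.56  0.74  1.23  0.    1.17 -2.49] tips 11.0
```

>>> {"op": "move_arm", "data": {"motion": [{"offset": [0,0.001,0.02],"angular": [0,0,0],"jaw": 0.0854},{"offset": [0,0.001,0.038],"angular": [0,0,0],"jaw": 0.0854},{"offset": [0,0.001,0.046],"angular": [0,0,0],"jaw": 0.0854},{"offset": [0,0.001,0.046],"angular": [0,0,0],"jaw": 0.0854}]}}

```text
time_s: 3.2
eef_pos: [608.2, -245.2, 46.4]
ee_rot: [-0.0, -0.179, 0.984, 0.0]
force: [-0.6, 0.1, 0.3]
grip_width: 1.001
```

```bash
python3 to.py 608.5 -245 46 110.6
python3 - <<'E'
from h import *
from rig import ctrl
s=ctrl.capture("scene")
cv2.imwrite("pics/v2.png",crop(s,310,190,100,75,6))
E
```

```text
off m [-0.0004  0.0001  0.0004] ang [ 0.03 -0.02  0.02]
t 3.2 pos [ 608.2 -245.2   46.4] F [-0.6  0.1  0.3] w 1.001 j [-0.56  0.79  1.26  0.    1.09 -2.49] tips 11.0
```

View pics/v2.png

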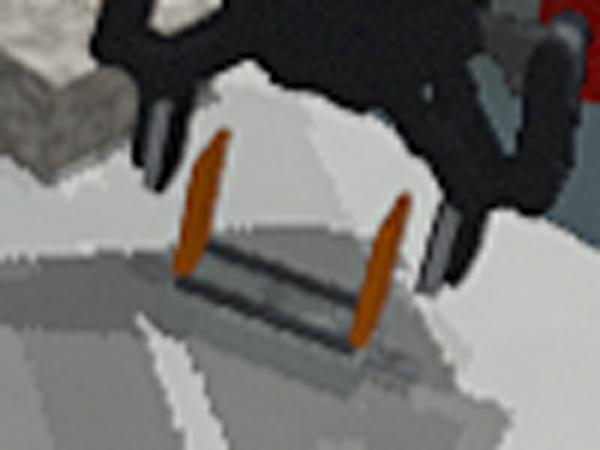

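The fingers straddle both tabs, tips at crop (152,188) and (432,290), in line with the tab axis. Closing now.

>>> {"op": "move_arm", "data": {"motion": [{"offset": [0,0,0],"angular": [0,0,0],"jaw": 0.06},{"offset": [0,0,0],"angular": [0,0,0],"jaw": 0.045},{"offset": [0,0,0],"angular": [0,0,0],"jaw": 0.03},{"offset": [0,0,0],"angular": [0,0,0],"jaw": 0.03},{"offset": [0,0,0],"angular": [0,0,0],"jaw": 0.03}], "squeeze": 60}}

```text
time_s: 3.88
eef_pos: [609.5, -245.7, 50.3]
ee_rot: [0.002, -0.179, 0.984, -0.001]
force: [-4.0, 2.3, 18.7]
grip_width: 0.375
```

>>> {"op": "move_arm", "data": {"motion": [{"offset": [0,0,0],"angular": [0,0,0],"jaw": 0.03},{"offset": [0,0,0],"angular": [0,0,0],"jaw": 0.03},{"offset": [0,0,-0.03],"angular": [0,0,0],"jaw": 0.03},{"offset": [0,0,-0.08],"angular": [0,0,0],"jaw": 0.03},{"offset": [0,0,-0.1],"angular": [0,0,0],"jaw": 0.03}]}}

```text
time_s: 4.5
eef_pos: [609.1, -245.7, 150.2]
ee_rot: [0.002, -0.179, 0.984, -0.002]
force: [-0.4, 0.5, -2.2]
grip_width: 0.37
```

```bash
python3 to.py 552.5 107 180 77.3
python3 - <<'E'
from h import *
from rig import ctrl
s=ctrl.capture("scene")
cv2.imwrite("pics/v3.png",crop(s,310,140,100,85,6))
E
```

```text
off m [-0.0714  0.3499 -0.0309] ang [-0.16  0.22 33.33]
t 4.5 pos [ 609.1 -245.7  150.2] F [-0.4  0.5 -2.2] w 0.37 j [-0.56  0.68  1.18 -0.    1.28 -2.49] tips 11.0
```

View pics/v3.png

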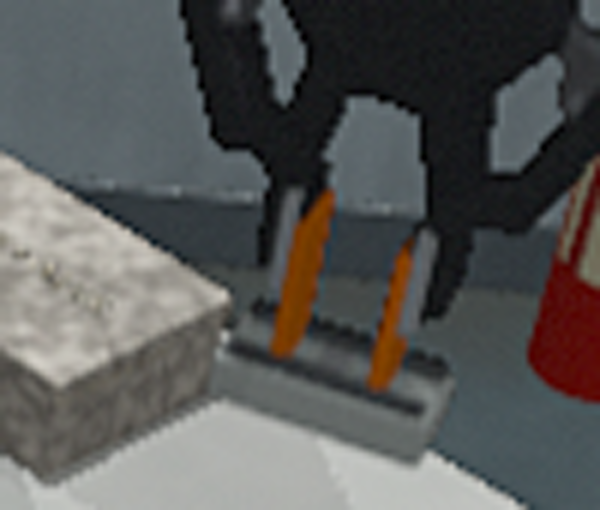

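The bar is held with pins in. Underside front corners are at crop (215,392) and (418,463), tab tops at (330,190) and (410,235). Next I'll check its offset in the hand against the model.

Run:
```python
from h import *
from rig import ctrl
s=pickle.load(open("scene0.pkl","rb"))
q=ctrl.sense()["eef_pos"]
a=np.radians(20.6)
def W(p,m):
    x,y=m[0]+p[0],m[1]+p[1]; t=p[3]  # pitch about bar y
    x,z=m[0]*np.cos(t)+m[2]*np.sin(t)+p[0], -m[0]*np.sin(t)+m[2]*np.cos(t)
    X=[q[0]+x*np.cos(a)-y*np.sin(a),q[1]+x*np.sin(a)+y*np.cos(a),q[2]+z+p[2]]
    return (proj(s,X)[0]-[310,140]+.5)*6-.5
obs=[((-15,34,0),(215,392)),((-15,-34,0),(418,463)),((-15,34,18),(222,345)),((-15,-34,18),(425,412)),((15,-34,18),(455,372)),((13,15.5,70),(332,192)),((13,-15.5,70),(411,233)),((-13,-18,22),(372,390)),((-13,18,22),(275,355))]
f=lambda p:np.ravel([W(p,m)-np.array(u) for m,u in obs])
print(f([0,0,-50.3,0]).reshape(-1,2).round().tolist())
r=least_squares(f,[0,0,-50,0],loss="soft_l1",f_scale=5);print(r.x,f(r.x).reshape(-1,2).round().tolist())
```

```text
[[-9.0, -2.0], [0.0, 3.0], [-8.0, -2.0], [6.0, 7.0], [7.0, -4.0], [2.0, -14.0], [24.0, -24.0], [11.0, -4.0], [-7.0, -8.0]]
[ 4.70392985e+01  9.89470066e+00 -8.40380412e+01 -5.57755490e-02] [[0.0, -1.0], [-5.0, -1.0], [1.0, 5.0], [-2.0, 8.0], [-2.0, -3.0], [-1.0, 5.0], [15.0, -7.0], [7.0, -0.0], [-3.0, -2.0]]
```

>>> {"op": "move_arm", "data": {"motion": [{"offset": [-0.071,0.35,-0.031],"angular": [0,0,33.3],"jaw": 0.03},{"offset": [-0.071,0.35,-0.031],"angular": [0,0,33.3],"jaw": 0.03},{"offset": [-0.071,0.35,-0.031],"angular": [0,0,33.3],"jaw": 0.03},{"offset": [-0.071,0.35,-0.031],"angular": [0,0,33.3],"jaw": 0.03},{"offset": [-0.071,0.35,-0.031],"angular": [0,0,33.3],"jaw": 0.03}]}}

```text
time_s: 5.18
eef_pos: [558.2, 62.6, 173.3]
ee_rot: [-0.0, 0.111, 0.994, 0.0]
force: [0.0, 0.7, -1.9]
grip_width: 0.364
```

>>> {"op": "move_arm", "data": {"motion": [{"offset": [0,0,0],"angular": [0,0,0],"jaw": 0.03}]}}

```text
time_s: 5.3
eef_pos: [558.1, 64.5, 173.7]
ee_rot: [-0.0, 0.108, 0.994, 0.0]
force: [0.0, 0.1, -0.8]
grip_width: 0.369
```

```bash
python3 to.py 552.5 107 140 77.3
```

```text
off m [0.0145 0.0403 0.0337] ang [ 0.03 -0.01  0.33]
t 5.3 pos [558.1  64.5 173.7] F [ 0.   0.1 -0.8] w 0.369 j [-0.09  0.45  1.48  0.    1.21 -1.45] tips 11.0
```

>>> {"op": "move_arm", "data": {"motion": [{"offset": [0.0145,0.04,0.0],"angular": [0,0,0.3],"jaw": 0.03},{"offset": [0.0145,0.04,0.03],"angular": [0,0,0.3],"jaw": 0.03},{"offset": [0.0145,0.04,0.03],"angular": [0,0,0.3],"jaw": 0.03},{"offset": [0.0145,0.04,0.03],"angular": [0,0,0.3],"jaw": 0.03}]}}

```text
time_s: 5.8
eef_pos: [554.1, 102.2, 144.3]
ee_rot: [0.0, 0.114, 0.994, -0.0]
force: [0.6, -0.3, -1.4]
grip_width: 0.377
```

```bash
python3 to.py 552.5 107 110 77.3
python3 - <<'E'
from h import *
from rig import ctrl
s=ctrl.capture("scene");pickle.dump(s,open("v4.pkl","wb"))
cv2.imwrite("pics/v4.png",crop(s,185,105,100,75,8))
E
```

```text
off m [0.0027 0.0043 0.0343] ang [ 0.    0.04 -0.33]
t 5.8 pos [554.1 102.2 144.3] F [ 0.6 -0.3 -1.4] w 0.377 j [-0.03  0.49  1.51 -0.    1.14 -1.37] tips 11.0
```

View pics/v4.png

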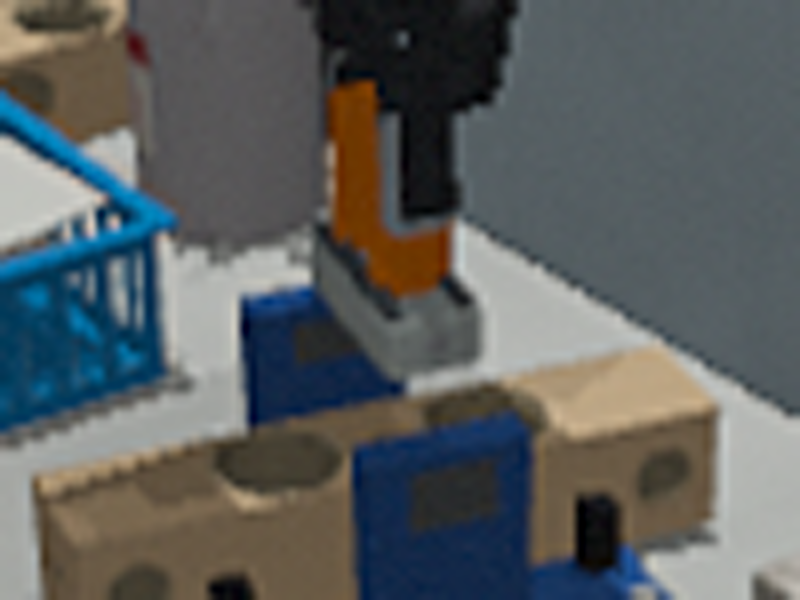

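The bar is above the cradle. Near-end underside corners are at crop (395,378) and (478,360), far-left body corners at (315,225) and (318,275), and the fingertip sits well above the body. I'll check the residual offset.

Run:
```python
from h import *
s=pickle.load(open("v4.pkl","rb"));m=lambda x,y:((x+.5)/8-.5+185,(y+.5)/8-.5+105)
for dz in(-52,-50,-48,-46):
    z=144.3+dz
    print(dz);fit([(s,(-15,-34,z),m(395,378)),(s,(15,-34,z),m(478,360)),(s,(-15,34,z+18),m(315,225)),(s,(-15,34,z),m(318,277)),(s,(-13,-20.5,z+22),m(375,292)),(s,(13,-20.5,z+22),m(450,278))],[554,102,-.22])
m2=m
print("cradle same view");fit([(s,(-26,-42,77),m(355,450)),(s,(26,-42,77),m(528,413)),(s,(-13,-58,70),m(412,0)) if 0 else (s,(-105.5,22,50),m(35,478)),(s,(-105.5,-22,50),m(68,540)),(s,(105.5,-22,50),m(716,408)),(s,(105.5,22,50),m(655,346))],[552,107,-.22])
```

```text
-52
[ 5.57983e+02  1.06470e+02 -2.84000e-01] -16.3
[[-1.3, 0.3], [0.5, 0.4], [-0.2, -0.3], [-0.3, -0.2], [0.0, -0.2], [1.3, -0.2]]
-50
[ 5.55923e+02  1.03372e+02 -2.86000e-01] -16.4
[[-1.3, 0.3], [0.6, 0.5], [-0.2, -0.4], [-0.4, -0.2], [0.0, -0.2], [1.3, -0.2]]
-48
[ 5.53862e+02  1.00273e+02 -2.87000e-01] -16.5
[[-1.4, 0.4], [0.6, 0.5], [-0.2, -0.4], [-0.4, -0.2], [0.0, -0.2], [1.4, -0.2]]
-46
[ 5.51803e+02  9.71730e+01 -2.89000e-01] -16.6
[[-1.4, 0.4], [0.6, 0.6], [-0.2, -0.5], [-0.4, -0.2], [-0.0, -0.2], [1.4, -0.2]]
cradle same view
[ 5.53833e+02  1.08932e+02 -2.15000e-01] -12.3
[[-0.3, -0.3], [-1.4, -0.1], [-0.7, -0.1], [0.8, 1.3], [0.7, -0.2], [0.6, -0.3]]
```

>>> {"op": "move_arm", "data": {"motion": [{"offset": [0.003,0.005,0.01],"angular": [0,0,-0.2],"jaw": 0.03},{"offset": [0.003,0.005,0.014],"angular": [0,0,-0.2],"jaw": 0.03},{"offset": [0.003,0.005,0.014],"angular": [0,0,-0.2],"jaw": 0.03},{"offset": [0.003,0.005,0.014],"angular": [0,0,-0.2],"jaw": 0.03}]}}

```text
time_s: 6.35
eef_pos: [552.0, 108.5, 129.8]
ee_rot: [0.0, 0.111, 0.994, 0.0]
force: [0.5, -0.6, -2.0]
grip_width: 0.369
```

```bash
python3 to.py 552.5 107.6 105 77.4
```

```text
off m [-0.0007 -0.0007  0.0248] ang [ 0.    0.02 -0.18]
t 6.35 pos [552.  108.5 129.8] F [ 0.5 -0.6 -2. ] w 0.369 j [-0.01  0.5   1.53 -0.    1.11 -1.36] tips 11.0
```

>>> {"op": "move_arm", "data": {"motion": [{"offset": [-0.0005,-0.0005,0.007],"angular": [0,0,0],"jaw": 0.03},{"offset": [-0.0005,-0.0005,0.014],"angular": [0,0,0],"jaw": 0.03},{"offset": [-0.0005,-0.0005,0.02],"angular": [0,0,0],"jaw": 0.03},{"offset": [-0.0005,-0.0005,0.025],"angular": [0,0,0],"jaw": 0.03},{"offset": [-0.0005,-0.0005,0.025],"angular": [0,0,0],"jaw": 0.03}]}}

```text
time_s: 6.98
eef_pos: [552.0, 107.9, 104.2]
ee_rot: [-0.0, 0.111, 0.994, -0.0]
force: [0.5, -0.1, -1.7]
grip_width: 0.372
```

```bash
python3 to.py 552.5 107.6 100 77.4
python3 - <<'E'
from h import *
from rig import ctrl
s=ctrl.capture("scene");pickle.dump(s,open("v5.pkl","wb"))
cv2.imwrite("pics/v5.png",crop(s,185,105,100,75,8))
E
```

```text
off m [-0.0006 -0.0002  0.0042] ang [-0.01 -0.05 -0.18]
t 6.97 pos [552.  107.9 104.2] F [ 0.5 -0.1 -1.7] w 0.372 j [-0.02  0.54  1.55  0.    1.06 -1.36] tips 11.0
```

View pics/v5.png

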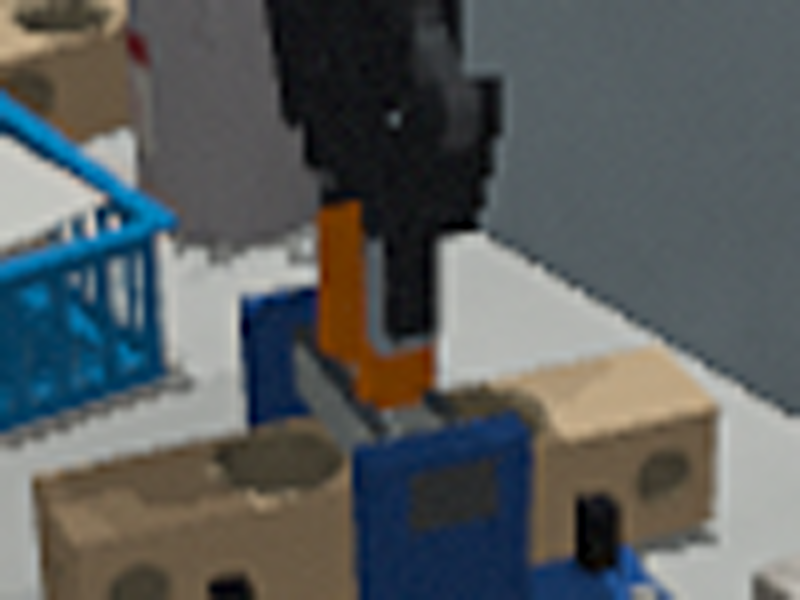

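The bar is between the cheeks with no contact. The near tab's lower corners are at crop (358,402) and (432,393), and the body's left top far corner is at (298,340). I'll check alignment against the cradle in this same view.

Run:
```python
from h import *
s=pickle.load(open("v5.pkl","rb"));m=lambda x,y:((x+.5)/8-.5+185,(y+.5)/8-.5+105)
for z in(52,54,56):
    fit([(s,(-13,-18,z+22),m(358,402)),(s,(13,-18,z+22),m(432,393)),(s,(-15,34,z+18),m(298,340)),(s,(-13,18,z+70),m(320,205)),(s,(-13,-18,z+40),m(366,330))],[554,102,-.22])
inv=lambda u:((u-[185,105])+.5)*8-.5
a=np.radians(-12.7);X=np.array([np.cos(a),np.sin(a),0]);Y=np.array([-np.sin(a),np.cos(a),0])
for C in([553,107.6,0],[552,107.9,0]):
  print(inv(proj(s,[np.array(C)+x*X+y*Y+[0,0,z] for x,y,z in[(-26,-42,77),(26,-42,77),(-26,-58,77),(26,-58,77),(-13,42,70),(13,42,70),(-26,42,77),(26,42,77)]])).round().tolist())
```

```text
[ 5.55587e+02  1.11993e+02 -2.66000e-01] -15.2
[[0.2, 0.1], [1.2, -0.7], [0.2, -0.5], [-0.4, -0.0], [-1.0, 2.4]]
[ 5.53598e+02  1.08927e+02 -2.66000e-01] -15.3
[[0.2, 0.1], [1.2, -0.6], [0.2, -0.5], [-0.4, -0.1], [-1.0, 2.4]]
[ 5.51610e+02  1.05863e+02 -2.67000e-01] -15.3
[[0.2, 0.1], [1.3, -0.6], [0.2, -0.5], [-0.4, -0.2], [-1.0, 2.4]]
[[352.0, 450.0], [517.0, 415.0], [372.0, 477.0], [539.0, 441.0], [293.0, 333.0], [371.0, 317.0], [253.0, 321.0], [409.0, 290.0]]
[[348.0, 451.0], [513.0, 416.0], [369.0, 477.0], [535.0, 441.0], [290.0, 333.0], [368.0, 318.0], [250.0, 321.0], [406.0, 290.0]]
```

>>> {"op": "move_arm", "data": {"motion": [{"offset": [0,0,0.0015],"angular": [0,0,0],"jaw": 0.03},{"offset": [0,0,0.003],"angular": [0,0,0],"jaw": 0.03},{"offset": [0,0,0.004],"angular": [0,0,0],"jaw": 0.03},{"offset": [0,0,0.004],"angular": [0,0,0],"jaw": 0.03}]}}

```text
time_s: 7.52
eef_pos: [552.2, 107.9, 100.6]
ee_rot: [-0.0, 0.111, 0.994, 0.0]
force: [1.2, 0.7, -1.8]
grip_width: 0.369
```

>>> {"op": "move_arm", "data": {"motion": [{"offset": [0,0,0.001],"angular": [0,0,0],"jaw": 0.03},{"offset": [0,0,0.0015],"angular": [0,0,0],"jaw": 0.03},{"offset": [0,0,0.0015],"angular": [0,0,0],"jaw": 0.03}]}}

```text
time_s: 7.9
eef_pos: [552.3, 107.9, 100.2]
ee_rot: [0.0, 0.111, 0.994, -0.0]
force: [-3.2, -0.4, 8.0]
grip_width: 0.37
```

Contact came at the expected height. Now I'll release in steps, lowering slightly to offset the pads' backward swing so friction can't lift the bar.

>>> {"op": "move_arm", "data": {"motion": [{"offset": [0,0,0.0005],"angular": [0,0,0],"jaw": 0.036},{"offset": [0,0,0.0015],"angular": [0,0,0],"jaw": 0.042},{"offset": [0,0,0.0025],"angular": [0,0,0],"jaw": 0.048},{"offset": [0,0,0.0035],"angular": [0,0,0],"jaw": 0.054},{"offset": [0,0,0.0045],"angular": [0,0,0],"jaw": 0.06}], "squeeze": 20}}

```text
time_s: 8.52
eef_pos: [552.4, 108.3, 94.6]
ee_rot: [0.0, 0.111, 0.994, 0.0]
force: [1.0, 2.6, 0.1]
grip_width: 0.701
```

>>> {"op": "move_arm", "data": {"motion": [{"offset": [0,0,0.001],"angular": [0,0,0],"jaw": 0.066},{"offset": [0,0,0.002],"angular": [0,0,0],"jaw": 0.072},{"offset": [0,0,0.002],"angular": [0,0,0],"jaw": 0.08},{"offset": [0,0,0.002],"angular": [0,0,0],"jaw": 0.0854},{"offset": [0,0,0.002],"angular": [0,0,0],"jaw": 0.0854}]}}

```text
time_s: 9.15
eef_pos: [552.2, 107.8, 92.6]
ee_rot: [-0.0, 0.111, 0.994, -0.0]
force: [0.8, 0.4, 0.1]
grip_width: 0.999
```

```bash
python3 to.py 552.5 107.6 200 77.4
python3 - <<'E'
from h import *
from rig import ctrl
s=ctrl.capture("scene");pickle.dump(s,open("v6.pkl","wb"))
cv2.imwrite("pics/v6.png",crop(s,185,105,100,75,8))
E
```

```text
off m [-3.000e-04 -1.000e-04 -1.074e-01] ang [-0.01 -0.   -0.18]
t 9.15 pos [552.2 107.8  92.6] F [0.8 0.4 0.1] w 0.999 j [-0.02  0.55  1.56 -0.    1.03 -1.36] tips 11.0
```

View pics/v6.png

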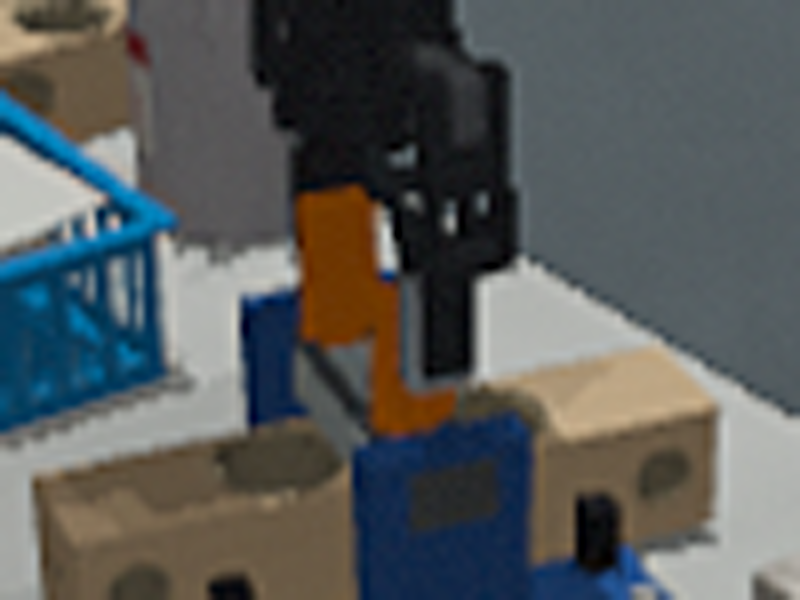

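The tabs have sprung apart and the jaws are free of them. I'll retreat straight up, then sideways to clear the top view.

>>> {"op": "move_arm", "data": {"motion": [{"offset": [0,0,-0.02],"angular": [0,0,0],"jaw": 0.0854},{"offset": [0,0,-0.06],"angular": [0,0,0],"jaw": 0.0854},{"offset": [0,0,-0.11],"angular": [0,0,0],"jaw": 0.0854},{"offset": [0,0,-0.16],"angular": [0,0,0],"jaw": 0.0854},{"offset": [0,0,-0.16],"angular": [0,0,0],"jaw": 0.0854}]}}

```text
time_s: 9.82
eef_pos: [553.4, 107.9, 256.5]
ee_rot: [0.004, 0.111, 0.994, 0.0]
force: [0.3, 0.2, -0.2]
grip_width: 0.997
```

>>> {"op": "move_arm", "data": {"motion": [{"offset": [0.15,-0.25,0],"angular": [0,0,0],"jaw": 0.0854},{"offset": [0.15,-0.25,0],"angular": [0,0,0],"jaw": 0.0854},{"offset": [0.15,-0.25,0],"angular": [0,0,0],"jaw": 0.0854},{"offset": [0.15,-0.25,0],"angular": [0,0,0],"jaw": 0.0854},{"offset": [0.15,-0.25,0],"angular": [0,0,0],"jaw": 0.0854}]}}

```text
time_s: 10.45
eef_pos: [348.7, -103.7, 251.9]
ee_rot: [-0.0, 0.112, 0.994, 0.0]
force: [0.4, -0.2, 0.4]
grip_width: 1.003
```

```bash
python3 to.py 552.5 107.6 200 77.4
python3 - <<'E'
from h import *
from rig import ctrl
e=np.zeros((600,800,3),np.uint8)
s=ctrl.capture("scene");c=ctrl.capture("top");pickle.dump((s,c),open("v7.pkl","wb"))
e[:400,:400]=crop(s,215,120,50,50,8);e[:400,400:]=crop(c,172,165,50,50,8);e[400:,:266]=cv2.resize(s["img"][:,:,::-1],(266,200));e[400:,400:666]=cv2.resize(c["img"][:,:,::-1],(266,200))
cv2.imwrite("pics/v7.png",e)
E
```

```text
off m [-0.1518  0.2513  0.0518] ang [ 0.01 -0.06 -0.24]
t 10.45 pos [ 348.7 -103.7  251.9] F [ 0.4 -0.2  0.4] w 1.003 j [-0.61 -0.06  1.9  -0.    1.3  -1.96] tips 11.0
```

View pics/v7.png

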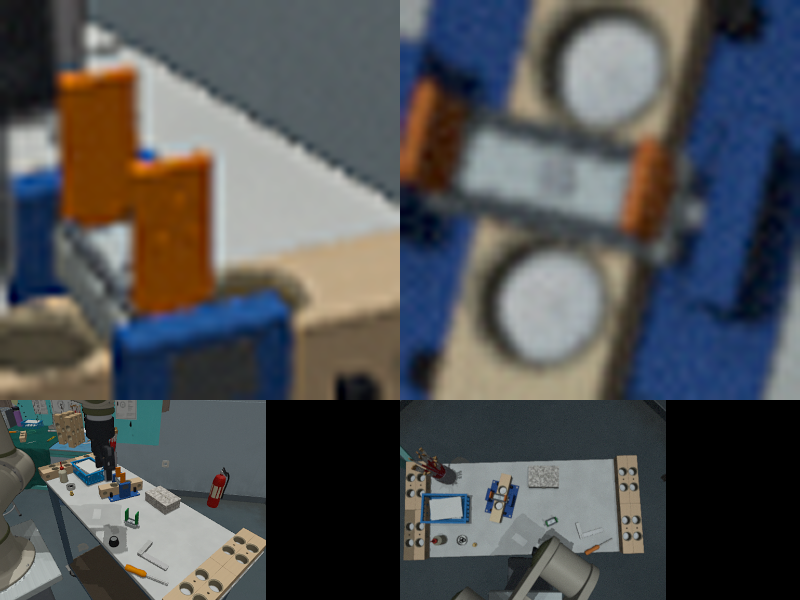

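Both tabs are upright and spread. The top view shows the near pin at (690,210) running toward the cheek. I'll check tab spread and height numerically from both views.

Run:
```python
from h import *
s,c=pickle.load(open("v7.pkl","rb"))
S=lambda x,y:((x+.5)/8-.5+215,(y+.5)/8-.5+120);T=lambda x,y:((x-400+.5)/8-.5+172,(y+.5)/8-.5+165)
# tab corners: (cam, x, side, which face(0 outer,-5 inner), z, uv)
O=[(s,-13,1,-2.5,70,S(60,72)),(s,13,1,-2.5,70,S(133,70)),(s,-13,-1,-2.5,70,S(134,163)),(s,13,-1,-2.5,70,S(209,154)),
   (s,-13,-1,0,22,S(135,312)),(s,13,-1,0,22,S(213,298)),
   (c,13,1,0,70,T(420,80)),(c,-13,1,0,70,T(400,180)),(c,13,-1,0,70,T(672,145)),(c,-13,-1,0,70,T(652,242))]
def f(p):
    X,Y,Z,a,h1,h2=p;r=[]
    for cam,x,sd,fo,z,uv in O:
        y=(h1 if sd>0 else -h2)+sd*fo
        r+=list(proj(cam,[X+x*np.cos(a)-y*np.sin(a),Y+x*np.sin(a)+y*np.cos(a),Z+z])[0]-uv)
    return np.array(r)
# centre and half-spreads are tied only through their sum: keep Y centre with h1=h2
g=lambda p:f([*p[:4],p[4],p[4]])
r=least_squares(g,[552,107,50,-.22,33],loss="soft_l1");print(r.x.round(3),np.degrees(r.x[3]),"spread",2*r.x[4]);print(g(r.x).reshape(-1,2).round(1).tolist())
```

```text
[ 5.49634e+02  1.06302e+02  5.36420e+01 -2.32000e-01  3.31310e+01] -13.26879145241415 spread 66.26238723354997
[[-0.7, 0.4], [0.4, -1.2], [-0.8, 0.3], [0.5, -0.6], [-0.1, 0.5], [0.4, 0.1], [0.5, 0.2], [-0.3, -0.0], [0.3, -0.2], [-0.4, -0.1]]
```

The spread is 66 mm, so both pins are fully out in the recesses. However, the height reads 53.6 instead of 50, so recess friction may be holding the bar slightly up. I'll set the fingertips on the tab tops and press lightly to seat it.

>>> {"op": "move_arm", "data": {"motion": [{"offset": [-0.1515,0.251,0.0],"angular": [0,0,0],"jaw": 0.054},{"offset": [-0.1515,0.251,0.0],"angular": [0,0,0],"jaw": 0.054},{"offset": [-0.1515,0.251,0.0],"angular": [0,0,0],"jaw": 0.054},{"offset": [-0.1515,0.251,0.0],"angular": [0,0,0],"jaw": 0.054},{"offset": [-0.1515,0.251,0.0],"angular": [0,0,0],"jaw": 0.054}]}}

```text
time_s: 11.18
eef_pos: [554.9, 111.7, 251.2]
ee_rot: [-0.001, 0.11, 0.994, 0.0]
force: [0.8, -0.7, 1.2]
grip_width: 0.63
```

>>> {"op": "move_arm", "data": {"motion": [{"offset": [0,0,0],"angular": [0,0,0],"jaw": 0.054},{"offset": [0,0,0.05],"angular": [0,0,0],"jaw": 0.054},{"offset": [0,0,0.08],"angular": [0,0,0],"jaw": 0.054},{"offset": [0,0,0.1],"angular": [0,0,0],"jaw": 0.054},{"offset": [0,0,0.1],"angular": [0,0,0],"jaw": 0.054}]}}

```text
time_s: 11.8
eef_pos: [552.8, 108.5, 151.1]
ee_rot: [-0.002, 0.111, 0.994, -0.0]
force: [0.0, -0.0, -0.3]
grip_width: 0.632
```

```bash
python3 to.py 551.5 107.5 130 77.4
python3 - <<'E'
# z bias check: free-z fit of the bar when it stood on the table (true z = 0)
from h import *
c=pickle.load(open("top0.pkl","rb"));s=pickle.load(open("scene0.pkl","rb"))
m=lambda x,y,k,x0,y0:((x+.5)/k-.5+x0,(y+.5)/k-.5+y0)
T=lambda x,y:m(x,y,8,325,142); S=lambda x,y:m(x,y,7,325,205)
O=[(c,(13,33,70),T(108,172)),(c,(-13,33,70),T(130,265)),(c,(13,-33,70),T(327,92)),(c,(-13,-33,70),T(357,178)),
 (s,(0,30.5,70),S(143,66)),(s,(0,-30.5,70),S(357,146)),(s,(0,50,14),S(55,195)),(s,(0,-50,14),S(385,325))]
def f(p):
    a=p[3];return np.ravel([proj(k,[p[0]+q[0]*np.cos(a)-q[1]*np.sin(a),p[1]+q[0]*np.sin(a)+q[1]*np.cos(a),q[2]+p[2]])[0]-u for k,q,u in O])
r=least_squares(f,[608,-245,0,.36],loss="soft_l1");print(r.x.round(2))
E
```

```text
off m [ 0.0009 -0.0012  0.0212] ang [-0.05 -0.2  -0.19]
t 11.8 pos [552.8 108.5 151.1] F [ 0.  -0.  -0.3] w 0.632 j [-0.01  0.48  1.5  -0.    1.16 -1.36] tips 11.0
[ 6.0726e+02 -2.4459e+02 -5.0000e-02  3.6000e-01]
```

>>> {"op": "move_arm", "data": {"motion": [{"offset": [0.001,-0.001,0.008],"angular": [0,0,0],"jaw": 0.054},{"offset": [0.001,-0.001,0.012],"angular": [0,0,0],"jaw": 0.054},{"offset": [0.001,-0.001,0.015],"angular": [0,0,0],"jaw": 0.054}]}}

```text
time_s: 12.18
eef_pos: [552.8, 107.8, 137.8]
ee_rot: [0.0, 0.111, 0.994, 0.0]
force: [-0.1, 0.6, -0.7]
grip_width: 0.632
```

>>> {"op": "move_arm", "data": {"motion": [{"offset": [0,0,0.001],"angular": [0,0,0],"jaw": 0.054},{"offset": [0,0,0.002],"angular": [0,0,0],"jaw": 0.054},{"offset": [0,0,0.003],"angular": [0,0,0],"jaw": 0.054}]}}

```text
time_s: 12.55
eef_pos: [552.7, 107.8, 134.7]
ee_rot: [0.0, 0.111, 0.994, 0.0]
force: [0.7, 0.4, 0.7]
grip_width: 0.634
```

>>> {"op": "move_arm", "data": {"motion": [{"offset": [0,0,0.001],"angular": [0,0,0],"jaw": 0.054},{"offset": [0,0,0.002],"angular": [0,0,0],"jaw": 0.054}]}}

```text
time_s: 12.8
eef_pos: [552.7, 107.8, 132.6]
ee_rot: [0.0, 0.111, 0.994, 0.0]
force: [0.1, 0.7, 1.3]
grip_width: 0.632
```

>>> {"op": "move_arm", "data": {"motion": [{"offset": [0,0,0.001],"angular": [0,0,0],"jaw": 0.054},{"offset": [0,0,0.002],"angular": [0,0,0],"jaw": 0.054}]}}

```text
time_s: 13.05
eef_pos: [552.7, 107.8, 130.5]
ee_rot: [-0.0, 0.111, 0.994, -0.0]
force: [0.3, 0.3, -0.3]
grip_width: 0.634
```

>>> {"op": "move_arm", "data": {"motion": [{"offset": [0,0,0.001],"angular": [0,0,0],"jaw": 0.054},{"offset": [0,0,0.001],"angular": [0,0,0],"jaw": 0.054}]}}

```text
time_s: 13.3
eef_pos: [552.7, 107.8, 129.6]
ee_rot: [-0.0, 0.111, 0.994, -0.0]
force: [-0.3, 0.3, 0.2]
grip_width: 0.632
```

>>> {"op": "move_arm", "data": {"motion": [{"offset": [0,0,0.001],"angular": [0,0,0],"jaw": 0.054},{"offset": [0,0,0.001],"angular": [0,0,0],"jaw": 0.054}]}}

```text
time_s: 13.55
eef_pos: [552.6, 107.8, 128.6]
ee_rot: [-0.0, 0.111, 0.994, -0.0]
force: [0.1, 0.5, 0.3]
grip_width: 0.629
```

>>> {"op": "move_arm", "data": {"motion": [{"offset": [0,0,0.001],"angular": [0,0,0],"jaw": 0.054},{"offset": [0,0,0.001],"angular": [0,0,0],"jaw": 0.054}]}}

```text
time_s: 13.8
eef_pos: [552.7, 107.9, 127.7]
ee_rot: [0.0, 0.111, 0.994, 0.0]
force: [1.0, -0.2, 0.4]
grip_width: 0.631
```

>>> {"op": "move_arm", "data": {"motion": [{"offset": [0,0,0.001],"angular": [0,0,0],"jaw": 0.054},{"offset": [0,0,0.001],"angular": [0,0,0],"jaw": 0.054}]}}

```text
time_s: 14.05
eef_pos: [552.9, 108.0, 127.1]
ee_rot: [0.0, 0.111, 0.994, 0.0]
force: [-0.2, 1.3, 5.1]
grip_width: 0.632
```

>>> {"op": "move_arm", "data": {"motion": [{"offset": [0,0,0.001],"angular": [0,0,0],"jaw": 0.054},{"offset": [0,0,0.001],"angular": [0,0,0],"jaw": 0.054}]}}

```text
time_s: 14.3
eef_pos: [553.2, 107.9, 127.0]
ee_rot: [0.001, 0.111, 0.994, 0.0]
force: [-2.1, 2.4, 10.8]
grip_width: 0.63
```

>>> {"op": "move_arm", "data": {"motion": [{"offset": [0,0,0.001],"angular": [0,0,0],"jaw": 0.054},{"offset": [0,0,0.001],"angular": [0,0,0],"jaw": 0.054}]}}

```text
time_s: 14.55
eef_pos: [553.6, 107.9, 126.9]
ee_rot: [0.002, 0.111, 0.994, 0.0]
force: [-2.7, 0.6, 18.0]
grip_width: 0.63
```

>>> {"op": "move_arm", "data": {"motion": [{"offset": [0,0,0.001],"angular": [0,0,0],"jaw": 0.054},{"offset": [0,0,0.001],"angular": [0,0,0],"jaw": 0.054}]}}

```text
time_s: 14.8
eef_pos: [554.0, 107.8, 126.9]
ee_rot: [0.003, 0.111, 0.994, 0.0]
force: [-6.2, -0.2, 23.8]
grip_width: 0.632
```

Pressing with 24 N moved it no further than 0.2 mm, so it is hard against the block. I'll retreat and take the last look.

>>> {"op": "move_arm", "data": {"motion": [{"offset": [0,0,-0.006],"angular": [0,0,0],"jaw": 0.054},{"offset": [0,0,-0.03],"angular": [0,0,0],"jaw": 0.054},{"offset": [0,0,-0.08],"angular": [0,0,0],"jaw": 0.054},{"offset": [0,0,-0.13],"angular": [0,0,0],"jaw": 0.054},{"offset": [0,0,-0.13],"angular": [0,0,0],"jaw": 0.054}]}}

```text
time_s: 15.42
eef_pos: [553.8, 107.7, 257.0]
ee_rot: [0.003, 0.111, 0.994, 0.0]
force: [-0.1, -0.7, -1.1]
grip_width: 0.63
```

>>> {"op": "move_arm", "data": {"motion": [{"offset": [0.2,-0.25,0],"angular": [0,0,0],"jaw": 0.054},{"offset": [0.2,-0.25,0],"angular": [0,0,0],"jaw": 0.054},{"offset": [0.2,-0.25,0],"angular": [0,0,0],"jaw": 0.054},{"offset": [0.2,-0.25,0],"angular": [0,0,0],"jaw": 0.054},{"offset": [0.2,-0.25,0],"angular": [0,0,0],"jaw": 0.054}]}}

```text
time_s: 16.05
eef_pos: [306.4, -87.4, 252.6]
ee_rot: [-0.001, 0.111, 0.994, 0.0]
force: [0.5, -0.8, 0.1]
grip_width: 0.635
```

Run:
```python
from h import *
from rig import ctrl
s=ctrl.capture("scene");c=ctrl.capture("top");pickle.dump((s,c),open("v8.pkl","wb"))
e=np.zeros((600,800,3),np.uint8);e[:600,:600]=crop(s,215,122,50,50,12)
# predicted body outline (z50 solid), block/cheek reference
cv2.imwrite("pics/v8.png",e)
s0,c0=pickle.load(open("v7.pkl","rb"))
for a,b,n in((s0,s,"scene"),(c0,c,"top")):
    x,y,w,h=(218,124,30,36) if n=="scene" else (170,170,50,30)
    g=[cv2.cvtColor(k["img"][y:y+h,x:x+w],cv2.COLOR_RGB2HSV) for k in(a,b)]
    for k in g:
        m=(k[:,:,0]<14)&(k[:,:,1]>170)&(k[:,:,2]>60);print(n,m.sum(),np.argwhere(m).mean(0).round(2),end=" ")
    print()
inv=lambda u:((u-[215,122])+.5)*12-.5
a=np.radians(-12.9);X=np.array([np.cos(a),np.sin(a),0]);Y=np.array([-np.sin(a),np.cos(a),0])
for z in(50,54):
  print(z,inv(proj(s,[np.array([552.5,107.5,0])+x*X+y*Y+[0,0,z+h] for x,y,h in[(-15,34,0),(-15,34,18),(-15,-34,18),(-15,-22,0),(-13,28,22),(-13,-33,22),(13,-33,22),(-13,-33,70),(13,-33,70)]])).round().tolist())
print(ctrl.sense()["time_s"],ctrl.sense()["eef_pos"])
```

```text
scene 49 [18.49 14.12] scene 53 [19.19 14.28] 
top 72 [14.9  18.72] top 74 [14.53 16.77] 
50 [[86.0, 400.0], [84.0, 324.0], [204.0, 481.0], [184.0, 530.0], [102.0, 318.0], [211.0, 459.0], [334.0, 433.0], [207.0, 241.0], [334.0, 216.0]]
54 [[86.0, 383.0], [83.0, 307.0], [204.0, 464.0], [183.0, 513.0], [102.0, 301.0], [211.0, 442.0], [334.0, 416.0], [207.0, 222.0], [334.0, 197.0]]
16.15 [305.12127511 -89.59377151 252.75263699]
```

View pics/v8.png

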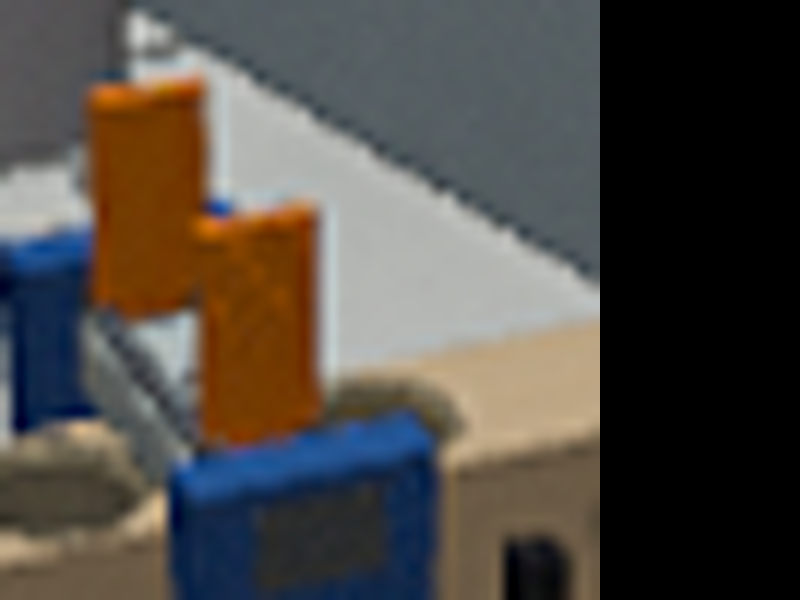

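In the last view the near tab's outer edge is at about (200,237) on top and (205,450) at the bottom. The model predicts 241/459 for seated (z 50) and 222/442 for 4 mm high, so seated is the closer match. Handing in.

```bash
python3 -c "
from rig import ctrl
print(ctrl.finish_job())"
```

```text
the job is handed in; nothing more can be done
None
```

I locked the block into the blue cradle with the orange-tabbed bar. I pinched its tabs, lowered it between the cheeks until it touched the block, released it so the pins sprang out, and handed the job in at about 16 s with the arm clear.

**Checks that passed:**
- The tabs measured 66 mm apart, so both pins are fully out. That is only possible with them in the recesses.
- The bar touched the block at TCP z 100.2 mm, against 100.3 expected.
- Pressing on the tab tops with 24 N after release moved the bar no more than about 0.2 mm.

**Checks that disagreed:**
- The camera fit after release put the underside at z 53.6 mm instead of 50. I couldn't rule out that the bar was held slightly up, so I pressed it down as above.
- In the final picture the near tab's edges were closer to the seated position than to one 4 mm high, though roughly 1 mm high is possible. The near cheek hides that end's underside, and I did not see the pins inside the recesses directly.

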